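Zero and set the thickness dial of a slab roller, then lock it

TASK

Set the bench slab roller for the next tiles: turn the thickness dial anticlockwise until it meets its stop, then clockwise exactly five clicks from there. Then swing the lock lever beside it all the way over, away from the dial, and let go, leaving the dial on its fifth click and the tub, tiles and brush where they are.

Things in the scene. Friction and masses are not known exactly. Their poses are not given: they have to be found in the camera images.
- machine: Bench slab roller, fixed: grey console (165 x 310 mm) in front, board and roller behind it. Origin on the table under the middle of the console's sloping face, which is 105 mm up; x points from console to roller, y left as one faces the console, z up. The 160 x 310 mm face slopes 30 degrees: its outward normal is (-0.5, 0, 0.866) in the machine's axes, up the slope is (0.866, 0, 0.5).
- dial_grip (a point): Point on the dial's axis at the height to grip, 42 mm out from the face. Black twelve-sided knob, 50 mm across flats (at each click a pair of flats faces along the face's length), top 60 mm out from the face, 62 mm skirt in the lowest 13 mm, at machine y +65 mm; axis = face normal. White line: pointer; marks 30 degrees apart. Facing it, up the slope = 12 o'clock: zero is at 7, click five at 12.
- dial (a joint): Dial angle (rad), growing clockwise as seen facing it. It clicks every 0.524 rad (30 degrees), resting at 0, 0.524, 1.047 ... Hard stop just past the zero click at -0.12, another at 5.36. Between clicks it resists with up to about 0.2 N m, then snaps into the next rest. Starts about two to four clicks up.
- lock_grip (a point): Middle of the lock lever's black grip (52 mm long, 22 mm thick), 67 mm from the pivot; the lever's tip is 93 mm from it. The pivot is a pin along the slope, at machine y -85 mm, 14 mm out from the face. The lever stands out from the face, at first leaning 29 degrees towards the dial (machine +y).
- lock (a joint): Lever angle (rad): 0 leaning towards the dial (unlocked), 1.0 leaning as far to the other side (machine -y; locked, end stop). Friction of about 0.12 N m holds it wherever it is left.
- tub: White lidded glaze tub, diameter 96 mm, 100 mm tall, in front of the console's middle; origin under its middle. Leave alone.
- tiles: Stack of pale tiles 108 x 108 x 44 mm, in front of the console's right end; origin under its middle. Leave alone.
- brush: Brush 200 mm long lying flat on the table along the console's front edge. Leave alone.

How it is judged:
On the way, in this order (a step that is already met when the one before it is completed fails the run):
1. the dial is turned down to its zero click at the stop (value of joint dial below 0.12 rad), for 0.1 s.
2. the dial is on its fifth click from the stop (value of joint dial between 2.37 and 2.87 rad), for 0.5 s.
3. the lock lever is swung over (value of joint lock above 0.85 rad), for 0.1 s.
At the end, for the whole second after the job is handed in: The dial rests on the fifth click above its stop (within 0.25 rad of 2.618 rad), the lock lever stands over at more than 0.85 rad of its 1.0 rad, and the robot has let go (all of step 2 and value of joint lock above 0.85 rad); the robot touches nothing.
It fails at once if a bystander was pushed more than 30 mm (distance of any of tub, tiles, brush from where it was at the start of the episode above 0.03 m).
It also fails if it takes over 72 s, if anything falls off the work surface, if the arm or the gripper's body presses on something with over 40 N, if the wrist force passes 120 N, or if a joint passes its speed limit or range.

ROBOT

A 7-joint arm with a two-finger parallel gripper is mounted at the origin on the work surface. World frame = base frame: x ahead of the robot, y to its left, z up, the work surface at z = 0. Lengths are in m, angles in rad, forces in N, time in s.
With the tool pointing down it reaches from about 0.4 to 0.875 m from the base axis. Payload 6.5 kg.
Tool frame: the origin (TCP) lies where the fingers leave the gripper's body, on its centre line; the fingertips stand 64 mm ahead of it and the grasp point (between the pads) lies 45 mm ahead of it; y points along the fingers, z is the direction in which the jaws open and shut, and the axes are right-handed (so a half turn about y gives the same grasp; the last joint's range is limited). The gripper opens to 88 mm and grips with 3 to 60 N. Pads are 18 mm wide; open, the fingers measure 123 mm over their backs; the gripper's body (75 mm by 187 mm) begins 45 mm behind the grasp point.
Start: joints at [1.041, 0.536, -0.004, 1.538, 0.003, 1.067, -0.071], TCP at [0.291, -0.581, 0.303] pointing down, gripper open.
Joint ranges: [-2.7, 2.7], [-0.37, 2.16], [-1.27, 1.26], [0.24, 2.4], [-1.31, 4.45], [0.19, 1.91], [-2.76, 2.76]. Speed limits (rad/s): [2.39, 2.39, 3.14, 3.14, 3.14, 3.14, 3.14].

INTERFACE

Orientations are given as a unit quaternion [w, x, y, z].
In Python, from station import readout, optics, order gives the robot as it stands. The module is installed in compiled form; this text tells all that it offers.
- The arm moves only by the tool carry_out, never from a script. Its argument "moves" is a list of rows, each a list of 7 numbers: the turn, a rotation vector about the tool's x, y, z in units of 5 degrees (1.0 is 5 degrees), then the shift along the tool's x, y, z in units of 25 mm (1.0 is 25 mm), then the opening, from 0 (shut) to 1 (fully open). A call has 1 to 12 rows; each row shifts and turns the commanded pose from where the row before left it, along the tool's axes as they then stand; what a row does not reach is not made up. A row lasts 1/12 s, in which the tool goes at most 41.7 mm and 7.16 degrees, less where a joint would pass 70% of its speed; a pose out of reach is approached as far as the arm can. A call is refused whole if a number of a shift passes 1 or a number of a turn 1, either way. A call with a gripper value outside its range is refused whole. The fingers move at their own pace and stop on an object; the grip force is fixed at half the most. Time passes only in rows, so rows that do not move let the fingers close. It gives the time, the measured TCP pose, the force and the opening at its end, in the units of the state.
- readout.sense(): the state, without advancing time (a new reading comes with each control period).
- optics.camera(name): name is "scene" or "side" or "wrist"; returns a dict with "image" (384x512x3 uint8, blue, green, red), "fx", "fy", "cx", "cy" (pixels), "R" (3x3) and "t" (3): a world point X has camera coordinates R X + t. Camera axes: x right, y down, z forward; pixel columns grow to the right and rows downward; lengths in m; the calibration is good to about 2 mm. A picture is of the moment at which its call begins. There is no depth.
- order.finish_job(): hands the job in, once; it reports no verdict.
Trained networks look in a picture, given as the dict that the camera call returned (one of the last four; its "shot" number tells which), for a name from the list of things; names that differ only in an ending like _2 or _b are one class to them, and where a whole thing is asked for, a point or a joint stands for the part that bears it (a point fixed in the world has none). Each returns a list of dicts, best first, with "score" (0 to 1); they miss things now and then, are a little off and sometimes report something else, mostly with a low value. They report only what shows in the picture. A call takes as long as a camera call.
- optics.outline_of(picture, query): "mask" (384x512 bool, what is visible of it) and "rect" ([left, top, right, bottom] in pixels, round what is visible of it).
The state is a dict: "time": time; "q": joint angles; "joint_velocities": joint speeds; "effort": joint torques, N m; "ee_pos": TCP position; "ee_rot": TCP orientation; "force": force on the tool from outside, world axes, zero at the start; "torque": the same for the moment, N m; "gripper_width": opening from 0.0 (shut) to 1.0 (fully open).
Only numpy, scipy, OpenCV 4.12 (cv2) and the standard library are available. Lean on these libraries where they do the work, as an engineer would, in place of code of your own. Each camera call takes 0.05 s, during which the arm holds its last target.

## Working session

There is one attempt and no reset: what is moved stays moved. The work goes in short steps, Python scripts to look and compute and a tool call to move; the robot and the scene stay as the last step left them, time stands still between calls to the robot, and variables do not carry over. Pictures are saved under pics/ and viewed, and the job is handed in when it is done.

Besides the shell and the picture viewer there is one more tool, called after "Request:" as name(argument=value, ...), one argument or row to a line, values as JSON. carry_out: Moves the arm, as the interface text tells. Its arguments: {"type":"object","properties":{"moves":{"type":"array","items":{"type":"array","items":{"type":"number"}}}},"required":["moves"]}

```bash
ls; mkdir -p pics; python3 - <<'E'
from station import readout, optics
import cv2
s=readout.sense()
for k,v in s.items(): print(k,v)
for n in ["scene","side","wrist"]:
    p=optics.camera(n); cv2.imwrite(f"pics/a_{n}.png",p["image"]); print(n,p["fx"],p["cx"],p["cy"],p["R"],p["t"])
E
```

```text
pics
time 0.0
q [ 1.04080299  0.53718636 -0.00445083  1.53883697  0.00263799  1.0672694
 -0.07120879]
joint_velocities [ 1.03365381e-03  7.28964192e-04  1.14611126e-03 -1.20807410e-03
  6.34368570e-05 -2.97193659e-04  1.31266732e-03]
effort [ 1.45844351e-04 -5.70982611e+01  9.90947820e-01 -2.51602256e+01
 -5.62217482e-02  1.78623945e-02  1.34913334e-04]
ee_pos [ 0.29054834 -0.58090603  0.30183988]
ee_rot [ 0.16235233 -0.1627308   0.68873985 -0.68760295]
force [ 0.53784489  0.5167432  -0.28866836]
torque [-0.02136063 -0.00851074 -0.01352998]
gripper_width 0.998324447882922
scene 424.83356050093295 251.77000713618557 194.40820965712453 [[ 0.79219805  0.61007806 -0.01506679]
 [ 0.45937783 -0.61240016 -0.64338018]
 [-0.40173903  0.50276318 -0.76539855]] [-0.38208523 -0.28508491  1.2527618 ]
side 385.2152628668757 250.2516212390636 191.2024981951282 [[-0.89928868  0.43697985  0.01812404]
 [ 0.23555777  0.51885278 -0.82176902]
 [-0.36850022 -0.73473832 -0.56953243]] [0.6175679  0.05752965 0.84263881]
wrist 264.7241719821806 254.081294286296 193.90584247527175 [[ 0.44727906 -0.894393   -0.00161153]
 [-0.85496938 -0.42809128  0.292857  ]
 [-0.26261913 -0.12961099 -0.95615489]] [-0.64885511 -0.03934415  0.38970978]
```

View pics/a_scene.png

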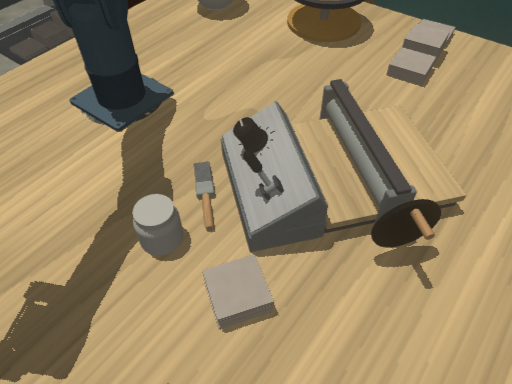

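View pics/a_side.png

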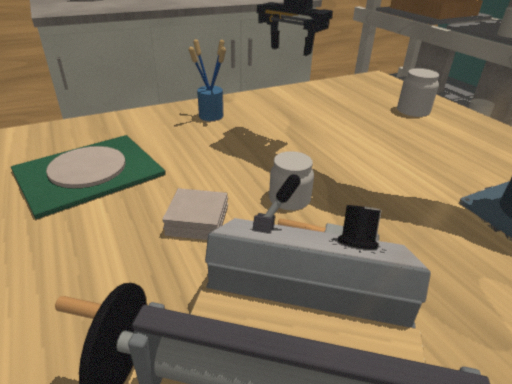

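View pics/a_wrist.png

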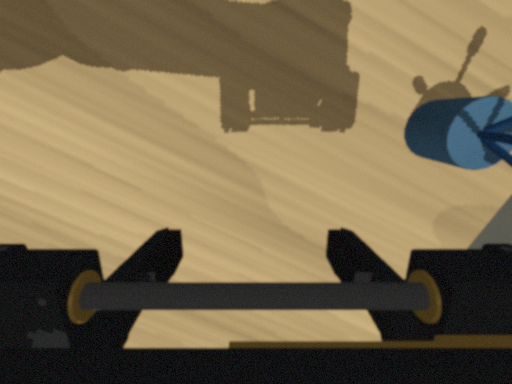

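```bash
python3 - <<'E'
from station import readout, optics
import cv2,numpy as np
for n,(x0,y0,x1,y1) in [("scene",(180,80,340,260)),("side",(190,160,440,330))]:
    p=optics.camera(n); im=p["image"]
    for q in ["dial_grip","lock_grip","machine","tub","tiles","brush"]:
        for o in optics.outline_of(p,q)[:2]:
            ys,xs=np.nonzero(o["mask"]); print(n,q,round(o["score"],2),o["rect"],xs.mean().round(1),ys.mean().round(1),len(xs))
    c=cv2.resize(im[y0:y1,x0:x1],None,fx=3.2,fy=3.2,interpolation=cv2.INTER_CUBIC); cv2.imwrite(f"pics/b_{n}.png",c); print(c.shape)
E
```

```text
scene dial_grip 0.82 [233.2, 117.9, 269.0, 149.9] 249.8 134.0 835
scene dial_grip 0.22 [202.4, 254.0, 271.3, 329.5] 237.1 291.0 3625
scene lock_grip 0.87 [242.0, 150.5, 275.5, 194.7] 257.6 169.4 461
scene machine 0.96 [224.3, 79.3, 465.1, 254.4] 334.8 174.2 26946
scene tub 0.81 [132.5, 197.8, 181.6, 255.5] 156.9 224.5 2493
scene tiles 0.87 [203.0, 253.8, 270.4, 328.9] 237.3 291.2 3571
scene tiles 0.43 [134.1, 195.0, 183.9, 255.9] 157.0 224.4 2397
scene brush 0.83 [191.4, 159.5, 213.0, 228.2] 204.1 189.8 946
scene brush 0.43 [205.0, 253.9, 271.4, 326.9] 237.0 291.3 3450
(576, 512, 3)
side dial_grip 0.93 [339.6, 202.8, 378.6, 252.2] 360.3 227.6 1545
side lock_grip 0.86 [265.3, 176.5, 297.9, 215.6] 284.0 193.7 552
side machine 0.86 [55.7, 177.4, 490.1, 384.0] 274.8 312.4 46686
side tub 0.95 [268.1, 148.9, 313.5, 211.9] 292.5 178.8 1870
side tub 0.38 [56.1, 177.3, 488.2, 384.0] 275.2 312.8 46148
side tiles 0.72 [160.6, 191.2, 227.1, 238.2] 195.0 213.7 2696
side brush 0.91 [276.6, 219.6, 377.8, 242.9] 312.9 226.7 444
(544, 800, 3)
```

View pics/b_scene.png

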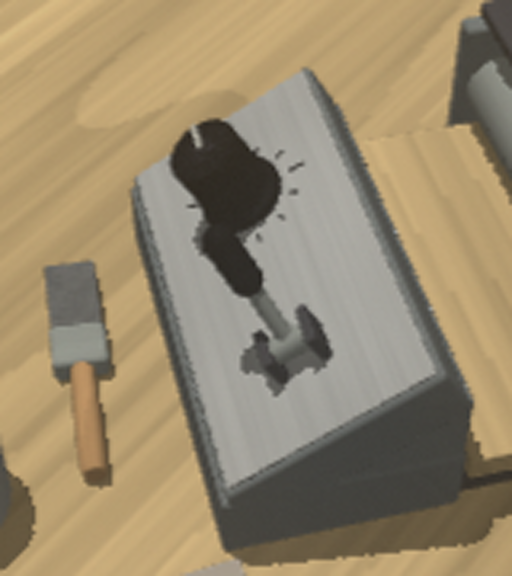

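View pics/b_side.png

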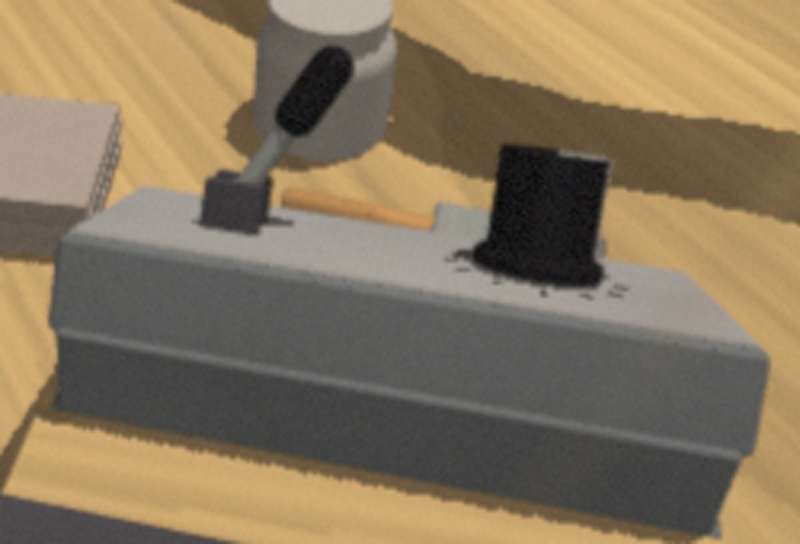

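```bash
cat > h.py <<'E'
import numpy as np,cv2
from scipy.spatial.transform import Rotation as Rt
N=np.array([-.5,0,.8660254]);U=np.array([.8660254,0,.5]);Y=np.array([0,1.,0]);C=np.array([0,0,.105])
def face(u,y,n): return C+u*U+y*Y+n*N
def Rz(a): return Rt.from_euler('z',a).as_matrix()
def proj(p,X):
    c=np.asarray(X)@np.asarray(p["R"]).T+np.asarray(p["t"]); return np.c_[p["fx"]*c[...,0]/c[...,2]+p["cx"],p["fy"]*c[...,1]/c[...,2]+p["cy"]]
def Rtool(s):
    w=s["ee_rot"]; return Rt.from_quat([w[1],w[2],w[3],w[0]]).as_matrix()
E
cat > fit.py <<'E'
from h import *
from station import optics
from scipy.optimize import least_squares
P=[face(-.08,.155,0),face(.08,.155,0),face(.08,-.155,0),face(-.08,-.155,0)]
o={"scene":[(222.5,136.2),(276.3,101.9),(318.1,197.2),(251.3,234.7)],"side":[(405.6,245),(429,270),(210.3,234.4),(235.3,218.8)]}
cam={n:optics.camera(n) for n in o}
def f(v,per=False):
    W=np.array(P)@Rz(v[2]).T+np.array([v[0],v[1],0])
    return np.concatenate([(proj(cam[n],W)-np.array(o[n])).ravel() for n in o])
best=None
for a in np.arange(-3,3.2,.7):
    r=least_squares(f,[.5,0,a],loss='soft_l1')
    if best is None or r.cost<best.cost: best=r
v=best.x; print(v,best.cost); print(best.fun.reshape(-1,2).round(1))
np.save("m.npy",v)
R=Rz(v[2]);t=np.array([v[0],v[1],0])
for nm,q in [("knobtop",face(0,.065,.06)),("knobbase",face(0,.065,0)),("lock",face(0,-.085+.067*np.sin(np.radians(29)),.014+.067*np.cos(np.radians(29))))]:
    W=R@q+t; print(nm,W.round(4),[proj(cam[n],W[None])[0].round(1) for n in o])
print("N",R@N,"U",R@U,"Y",R@Y)
E
python3 fit.py
```

```text
[ 0.5525365  -0.0457153   0.89619891] 14.301659922034048
[[-2.2 -1.4]
 [-0.8 -2.6]
 [ 1.7 -0.1]
 [-1.4  1.2]
 [ 0.1  0.7]
 [ 2.7  0.7]
 [-3.4 -1.1]
 [-3.3 -0.5]]
knobtop [ 0.483  -0.0285  0.157 ] [array([242.9, 127. ]), array([362.4, 209. ])]
knobbase [ 0.5018 -0.0051  0.105 ] [array([256.5, 142.2]), array([356.5, 246.8])]
lock [ 0.5709 -0.1069  0.1679] [array([253. , 161.4]), array([288.2, 190.3])]
N [-0.31229148 -0.39047923  0.8660254 ] U [0.54090471 0.67632986 0.5       ] Y [-0.78095846  0.62458297  0.        ]
```

```bash
cat > st.py <<'E'
from h import *
from station import readout
s=readout.sense();v=np.load("m.npy");R=Rz(v[2]);T=np.array([v[0],v[1],0])
Q=Rtool(s);p=np.array(s["ee_pos"])
g=p+.045*Q[:,1]
def m(w): 
    d=R.T@(w-T)-C; return np.array([d@U,d@Y,d@N])
print("t",round(s["time"],2),"q",np.round(s["q"],2),"F",np.round(s["force"],1),"M",np.round(s["torque"],2),"w",round(s["gripper_width"],3))
print("TCP",p.round(4),"grasp pt u,y,n mm",(m(g)*1000).round(1))
Qm=R.T@Q; B=np.c_[U,Y,N]
print("tool axes in (u,y,n): x",(B.T@Qm[:,0]).round(3),"y",(B.T@Qm[:,1]).round(3),"z",(B.T@Qm[:,2]).round(3))
def plan(u,y,n,zang,flip=0):
    "target grasp pt in face coords mm; jaw axis at zang deg from +Y toward +U; tool y=-N"
    a=np.radians(zang); z=np.cos(a)*Y+np.sin(a)*U; yy=-N; x=np.cross(yy,z)
    G=R@np.c_[x,yy,z]; tgt=R@face(u/1e3,y/1e3,n/1e3)+T-.045*G[:,1]
    rv=Rt.from_matrix(Q.T@G).as_rotvec()
    print("plan TCP",tgt.round(4),"rotvec/5deg",(np.degrees(rv)/5).round(2),"shift (tool axes now)/25mm",(Q.T@(tgt-p)/.025).round(2),"(target axes)",(G.T@(tgt-p)/.025).round(2))
import sys
if len(sys.argv)>4: plan(*map(float,sys.argv[1:5]))
E
for a in 90 -90 60 120 -60 -120 0 180; do echo $a; python3 st.py 0 65 142 $a; done
```

```text
90
t 0.95 q [ 1.04  0.54 -0.    1.54  0.    1.07 -0.07] F [-0.4  0.8  0.2] M [ 0.03 -0.02  0.  ] w 1.001
TCP [ 0.2908 -0.5813  0.3027] grasp pt u,y,n mm [-427.5 -130.1  423.2]
tool axes in (u,y,n): x [-0.786  0.419  0.454] y [-0.5   -0.    -0.866] z [-0.363 -0.908  0.21 ]
plan TCP [ 0.4434 -0.0781  0.2669] rotvec/5deg [  3.83 -22.35   5.99] shift (tool axes now)/25mm [-14.46   1.43 -15.27] (target axes) [-7.81 11.01 16.2 ]
-90
t 0.95 q [ 1.04  0.54 -0.    1.54  0.    1.07 -0.07] F [-0.4  0.8  0.2] M [ 0.03 -0.02  0.  ] w 1.001
TCP [ 0.2908 -0.5813  0.3027] grasp pt u,y,n mm [-427.5 -130.1  423.2]
tool axes in (u,y,n): x [-0.786  0.419  0.454] y [-0.5   -0.    -0.866] z [-0.363 -0.908  0.21 ]
plan TCP [ 0.4434 -0.0781  0.2669] rotvec/5deg [-5.33 12.73  3.41] shift (tool axes now)/25mm [-14.46   1.43 -15.27] (target axes) [  7.81  11.01 -16.2 ]
60
t 0.95 q [ 1.04  0.54 -0.    1.54  0.    1.07 -0.07] F [-0.4  0.8  0.2] M [ 0.03 -0.02  0.  ] w 1.001
TCP [ 0.2908 -0.5813  0.3027] grasp pt u,y,n mm [-427.5 -130.1  423.2]
tool axes in (u,y,n): x [-0.786  0.419  0.454] y [-0.5   -0.    -0.86
[... 1620 characters left out ...]
m [-427.5 -130.1  423.2]
tool axes in (u,y,n): x [-0.786  0.419  0.454] y [-0.5   -0.    -0.866] z [-0.363 -0.908  0.21 ]
plan TCP [ 0.4434 -0.0781  0.2669] rotvec/5deg [-8.07 30.1  -1.77] shift (tool axes now)/25mm [-14.46   1.43 -15.27] (target axes) [16.2  11.01  7.81]
180
t 0.95 q [ 1.04  0.54 -0.    1.54  0.    1.07 -0.07] F [-0.4  0.8  0.2] M [ 0.03 -0.02  0.  ] w 1.001
TCP [ 0.2908 -0.5813  0.3027] grasp pt u,y,n mm [-427.5 -130.1  423.2]
tool axes in (u,y,n): x [-0.786  0.419  0.454] y [-0.5   -0.    -0.866] z [-0.363 -0.908  0.21 ]
plan TCP [ 0.4434 -0.0781  0.2669] rotvec/5deg [-1.3  -4.84  5.91] shift (tool axes now)/25mm [-14.46   1.43 -15.27] (target axes) [-16.2   11.01  -7.81]
```

```bash
cat > ptr.py <<'E'
from h import *
from station import optics
import sys
tag=sys.argv[1]; cams=sys.argv[2:] or ["scene","side"]
v=np.load("m.npy");R=Rz(v[2]);T=np.array([v[0],v[1],0])
for n in cams:
    p=optics.camera(n); im=p["image"]
    c=proj(p,(R@face(0,.065,.06)+T)[None])[0]
    S=10; x0,y0=int(c[0])-28,int(c[1])-28
    cr=cv2.resize(im[max(y0,0):y0+56,max(x0,0):x0+56],None,fx=S,fy=S,interpolation=cv2.INTER_CUBIC)
    for k in range(-1,11):
        a=np.radians(210+30*k)
        w=R@face(.025*np.cos(a),.065-.025*np.sin(a),.06)+T
        q=proj(p,w[None])[0]; q=((q-[max(x0,0),max(y0,0)]+.5)*S).astype(int)
        cv2.putText(cr,str(k),tuple(int(i) for i in q),0,.5,(0,0,255),1); cv2.circle(cr,tuple(int(i) for i in q),2,(0,255,0),-1)
    cv2.imwrite(f"pics/{tag}_{n}.png",cr)
E
python3 ptr.py c scene side; python3 -c "
import cv2,numpy as np
cv2.imwrite('pics/c.png',np.hstack([cv2.resize(cv2.imread('pics/c_%s.png'%n),(400,400)) for n in ('scene','side')]))"
```

```text
(no output)
```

View pics/c.png

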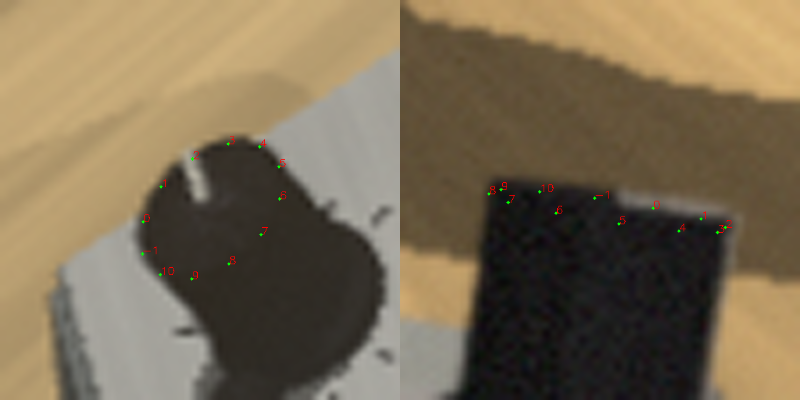

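Request:
carry_out(
  moves=[
    [0,0,0,-0.9,0,-0.95,0.8],
    [0,0,0,-0.9,0,-0.95,0.8],
    [0,0,0,-0.9,0,-0.95,0.8],
    [0,0,0,-0.9,0,-0.95,0.8],
    [0,0,0,-0.9,0,-0.95,0.8],
    [0,0,0,-0.9,0,-0.95,0.8],
    [0,0,0,-0.9,0,-0.95,0.8],
    [0,0,0,-0.9,0,-0.95,0.8],
    [0,0,0,-0.9,0,-0.95,0.8],
    [0,0,0,-0.9,0,-0.95,0.8],
    [0,0,0,-0.9,0,-0.95,0.8],
    [0,0,0,-0.9,0,-0.95,0.8],
  ],
)

```text
time: 2.05
ee_pos: [0.405, -0.2042, 0.303]
ee_rot: [-0.163, 0.162, -0.688, 0.688]
force: [0.6, 0.7, 0.3]
gripper_width: 0.802
```

Request:
carry_out(
  moves=[
    [0.12,-0.97,0.37,0,0,0,0.8],
    [0.12,-0.97,0.37,0,0,0,0.8],
    [0.12,-0.97,0.37,0,0,0,0.8],
    [0.12,-0.97,0.37,0,0,0,0.8],
    [0.12,-0.97,0.37,0,0,0,0.8],
    [0.12,-0.97,0.37,0,0,0,0.8],
    [0.12,-0.97,0.37,0,0,0,0.8],
    [0.12,-0.97,0.37,0,0,0,0.8],
    [0.12,-0.97,0.37,0,0,0,0.8],
    [0.12,-0.97,0.37,0,0,0,0.8],
    [0.12,-0.97,0.37,0,0,0,0.8],
    [0.12,-0.97,0.37,0,0,0,0.8],
  ],
)

```text
time: 3.05
ee_pos: [0.4047, -0.2058, 0.303]
ee_rot: [0.609, -0.335, 0.497, -0.52]
force: [-1.1, 0.3, 0.1]
gripper_width: 0.8
```

```bash
python3 st.py 0 65 142 120
```

```text
t 3.05 q [ 0.92  0.2  -0.38  2.11 -0.43  0.76  0.79] F [-1.1  0.3  0.1] M [-0.23  0.24 -0.03] w 0.8
TCP [ 0.4047 -0.2058  0.303 ] grasp pt u,y,n mm [-95.5  11.5 235.7]
tool axes in (u,y,n): x [-0.8   -0.577  0.165] y [-0.141 -0.088 -0.986] z [ 0.584 -0.812 -0.011]
plan TCP [ 0.4434 -0.0781  0.2669] rotvec/5deg [ 0.53 -4.83  1.85] shift (tool axes now)/25mm [-4.61  3.    0.52] (target axes) [-3.5   3.72  2.1 ]
```

Request:
carry_out(
  moves=[
    [0.1,-0.97,0.37,0,0,0,0.8],
    [0.1,-0.97,0.37,0,0,0,0.8],
    [0.1,-0.97,0.37,0,0,0,0.8],
    [0.1,-0.97,0.37,0,0,0,0.8],
    [0.1,-0.97,0.37,0,0,0,0.8],
    [0,0,0,-0.8,0.5,0.5,0.8],
    [0,0,0,-0.8,0.5,0.5,0.8],
    [0,0,0,-0.8,0.5,0.5,0.8],
    [0,0,0,-0.8,0.5,0.5,0.8],
    [0,0,0,0,0,0,0.8],
  ],
)

```text
time: 3.88
ee_pos: [0.4313, -0.0973, 0.3013]
ee_rot: [0.747, -0.383, 0.372, -0.396]
force: [0.3, 1.1, 0.7]
gripper_width: 0.8
```

```bash
python3 st.py 0 65 70 120
```

```text
t 3.88 q [ 0.91  0.21 -0.56  2.16 -0.59  0.74  1.19] F [0.3 1.1 0.7] M [-0.36  0.12  0.04] w 0.8
TCP [ 0.4313 -0.0973  0.3013] grasp pt u,y,n mm [ -2.5  62.7 183. ]
tool axes in (u,y,n): x [-0.498 -0.867 -0.004] y [-0.002  0.006 -1.   ] z [ 0.867 -0.498 -0.005]
plan TCP [ 0.4659 -0.05    0.2046] rotvec/5deg [ 0.05  0.03 -0.05] shift (tool axes now)/25mm [-0.12  4.52  0.05] (target axes) [-0.13  4.52  0.03]
```

Request:
carry_out(
  moves=[
    [0,0,0,-0.03,0.9,0,0.8],
    [0,0,0,-0.03,0.9,0,0.8],
    [0,0,0,-0.03,0.9,0,0.8],
    [0,0,0,-0.03,0.9,0,0.8],
    [0,0,0,0,0,0,0.8],
  ],
)

```text
time: 4.3
ee_pos: [0.4569, -0.0628, 0.2214]
ee_rot: [0.746, -0.382, 0.375, -0.397]
force: [-0.3, 0.0, 0.1]
gripper_width: 0.799
```

```bash
python3 st.py 0 65 42 120; python3 - <<'E'
from h import *
from station import optics
v=np.load("m.npy");R=Rz(v[2]);T=np.array([v[0],v[1],0])
p=optics.camera("wrist"); im=p["image"].copy()
for k in range(12):
    a=np.radians(30*k)
    for r,n in ((.0259,.06),(.031,.013)):
        q=proj(p,(R@face(r*np.cos(a),.065+r*np.sin(a),n)+T)[None])[0]; cv2.circle(im,(int(q[0]),int(q[1])),1,(0,255,0),-1)
cv2.imwrite("pics/d_w.png",im)
p=optics.camera("scene"); cv2.imwrite("pics/d_s.png",cv2.resize(p["image"][60:260,120:370],None,fx=3,fy=3))
E
```

```text
t 4.3 q [ 0.81  0.4  -0.59  2.2  -0.61  0.48  1.18] F [-0.3  0.   0.1] M [-0.38  0.21  0.03] w 0.799
TCP [ 0.4569 -0.0628  0.2214] grasp pt u,y,n mm [-5.2 64.3 92.3]
tool axes in (u,y,n): x [-0.503 -0.864 -0.004] y [-0.003  0.007 -1.   ] z [ 0.864 -0.503 -0.006]
plan TCP [ 0.4746 -0.0391  0.1803] rotvec/5deg [ 0.07 -0.04 -0.05] shift (tool axes now)/25mm [-0.13  2.01  0.17] (target axes) [-0.14  2.01  0.16]
```

View pics/d_w.png

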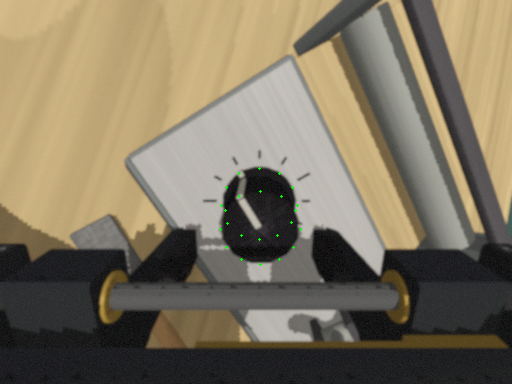

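View pics/d_s.png

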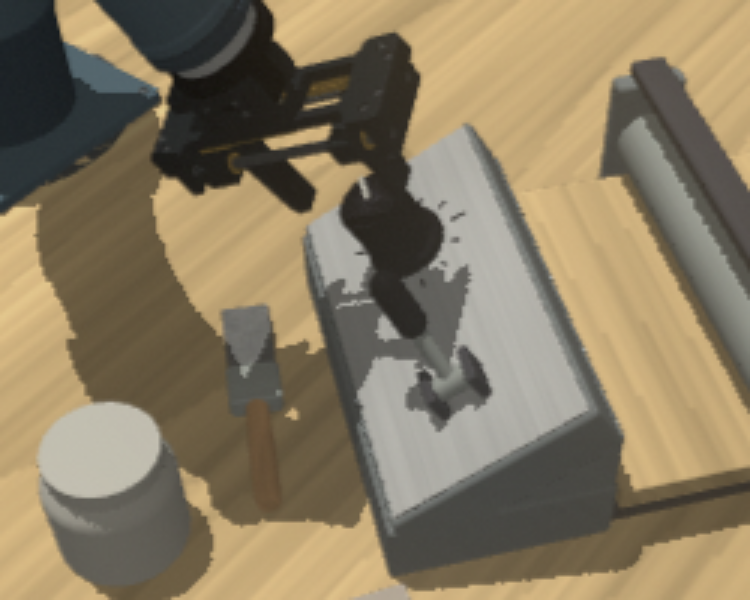

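```bash
python3 - <<'E'
from h import *
from station import optics
v=np.load("m.npy");R=Rz(v[2]);T=np.array([v[0],v[1],0])
p=optics.camera("wrist"); im=p["image"]
def big(im): return cv2.resize(im[140:290,185:335],None,fx=4,fy=4,interpolation=cv2.INTER_CUBIC)
b=np.clip(big(im).astype(float)*4,0,255).astype(np.uint8)
for k in range(12):
    a=np.radians(30*k)
    for r,n,c in ((.0259,.06,(0,255,0)),(.031,.013,(0,0,255)),(.0,.06,(255,0,0))):
        q=proj(p,(R@face(r*np.cos(a),.065+r*np.sin(a),n)+T)[None])[0]; q=(q-[185,140]+.5)*4
        cv2.circle(b,(int(q[0]),int(q[1])),3,c,-1)
cv2.imwrite("pics/e_w.png",b)
E
```

```text
(no output)
```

View pics/e_w.png

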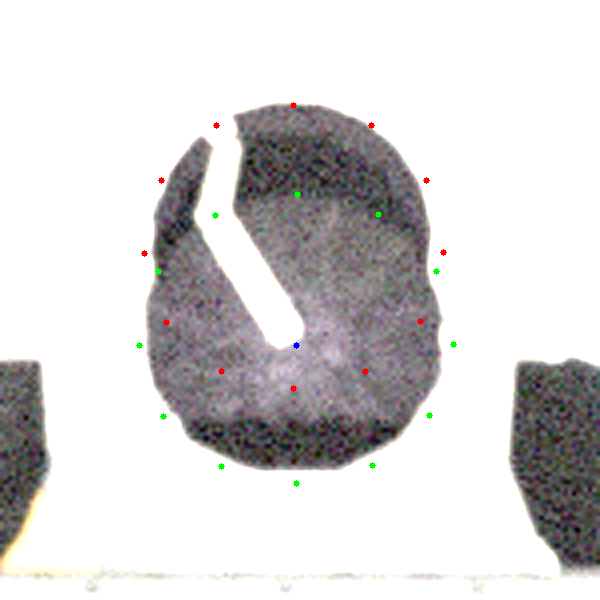

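Request:
carry_out(
  moves=[
    [0,0,0,-0.14,0,0.16,0.8],
    [0,0,0,0,0.5,0,0.8],
    [0,0,0,0,0.5,0,0.8],
    [0,0,0,0,0.5,0,0.8],
    [0,0,0,0,0.5,0,0.8],
    [0,0,0,0,0,0,0.8],
    [0,0,0,0,0,0,0.8],
  ],
)

```text
time: 5.03
ee_pos: [0.4754, -0.0411, 0.1836]
ee_rot: [0.745, -0.382, 0.373, -0.399]
force: [0.1, -0.6, 0.5]
gripper_width: 0.797
```

```bash
python3 st.py 0 65 42 120
```

```text
t 5.03 q [ 0.74  0.5  -0.59  2.2  -0.62  0.35  1.17] F [ 0.1 -0.6  0.5] M [-0.4   0.24 -0.03] w 0.797
TCP [ 0.4754 -0.0411  0.1836] grasp pt u,y,n mm [ 0.5 63.2 45.3]
tool axes in (u,y,n): x [-0.503 -0.864  0.   ] y [-0.003  0.001 -1.   ] z [ 0.864 -0.503 -0.003]
plan TCP [ 0.4746 -0.0391  0.1803] rotvec/5deg [ 0.03 -0.04  0.  ] shift (tool axes now)/25mm [-0.05  0.13 -0.06] (target axes) [-0.05  0.13 -0.06]
```

Request:
carry_out(
  moves=[
    [0,0,0,-0.04,0.12,-0.04,0.8],
    [0,0,0,0,0,0,0],
    [0,0,0,0,0,0,0],
    [0,0,0,0,0,0,0],
    [0,0,0,0,0,0,0],
    [0,0,0,0,0,0,0],
    [0,0,0,0,0,0,0],
  ],
)

```text
time: 5.62
ee_pos: [0.4745, -0.0395, 0.1802]
ee_rot: [0.745, -0.382, 0.373, -0.399]
force: [-5.3, -3.6, 5.5]
gripper_width: 0.562
```

```bash
python3 st.py 0 65 42 120
```

```text
t 5.62 q [ 0.74  0.5  -0.6   2.21 -0.62  0.34  1.17] F [-5.3 -3.6  5.5] M [-0.38  0.6   0.21] w 0.562
TCP [ 0.4745 -0.0395  0.1802] grasp pt u,y,n mm [-0.5 64.9 42. ]
tool axes in (u,y,n): x [-0.503 -0.864  0.   ] y [-0.003  0.002 -1.   ] z [ 0.864 -0.503 -0.004]
plan TCP [ 0.4746 -0.0391  0.1803] rotvec/5deg [ 0.04 -0.04  0.  ] shift (tool axes now)/25mm [-0.01  0.    0.01] (target axes) [-0.01  0.    0.01]
```

Request:
carry_out(
  moves=[
    [0,-0.8,0,0,0,0,0],
    [0,-0.8,0,0,0,0,0],
    [0,-0.8,0,0,0,0,0],
    [0,-0.8,0,0,0,0,0],
    [0,-0.8,0,0,0,0,0],
    [0,-0.8,0,0,0,0,0],
    [0,-0.8,0,0,0,0,0],
    [0,0,0,0,0,0,0],
  ],
)

```text
time: 6.28
ee_pos: [0.4747, -0.0394, 0.1802]
ee_rot: [0.814, -0.468, 0.18, -0.294]
force: [-4.4, -3.1, 7.4]
gripper_width: 0.558
```

```bash
python3 st.py 0 65 42 90
```

```text
t 6.28 q [ 0.83  0.54 -0.71  2.2  -0.44  0.31  1.5 ] F [-4.4 -3.1  7.4] M [-0.39  0.55  0.2 ] w 0.558
TCP [ 0.4747 -0.0394  0.1802] grasp pt u,y,n mm [-0.4 64.9 42. ]
tool axes in (u,y,n): x [-0.035 -0.999 -0.002] y [-0.003  0.002 -1.   ] z [ 0.999 -0.035 -0.003]
plan TCP [ 0.4746 -0.0391  0.1803] rotvec/5deg [ 0.04 -0.4  -0.02] shift (tool axes now)/25mm [-0.01  0.    0.01] (target axes) [-0.01  0.    0.01]
```

Request:
carry_out(
  moves=[
    [0,-0.8,0,0,0,0,0],
    [0,-0.8,0,0,0,0,0],
    [0,-0.8,0,0,0,0,0],
    [0,-0.8,0,0,0,0,0],
    [0,-0.8,0,0,0,0,0],
    [0,-0.8,0,0,0,0,0],
    [0,-0.8,0,0,0,0,0],
    [0,-0.8,0,0,0,0,0],
    [0,-0.5,0,0,0,0,0],
    [0,0,0,0,0,0,0],
    [0,0,0,0,0,0,0],
  ],
)

```text
time: 7.2
ee_pos: [0.4747, -0.0392, 0.1803]
ee_rot: [0.831, -0.534, -0.068, -0.143]
force: [-4.8, -1.8, 8.2]
gripper_width: 0.563
```

```bash
python3 st.py 0 65 42 60; python3 - <<'E'
from h import *
from station import optics
p=optics.camera("wrist"); b=p["image"][140:290,185:335]
cv2.imwrite("pics/f_w.png",cv2.resize(b,None,fx=4,fy=4))
E
```

```text
t 7.2 q [ 0.92  0.58 -0.82  2.2  -0.19  0.3   1.87] F [-4.8 -1.8  8.2] M [-0.46  0.42  0.13] w 0.563
TCP [ 0.4747 -0.0392  0.1803] grasp pt u,y,n mm [-0.2 64.9 42. ]
tool axes in (u,y,n): x [ 0.535 -0.845 -0.003] y [-0.003  0.002 -1.   ] z [ 0.845  0.535 -0.002]
plan TCP [ 0.4746 -0.0391  0.1803] rotvec/5deg [ 0.02  0.47 -0.04] shift (tool axes now)/25mm [-0.01  0.    0.  ] (target axes) [-0.01  0.    0.  ]
```

View pics/f_w.png

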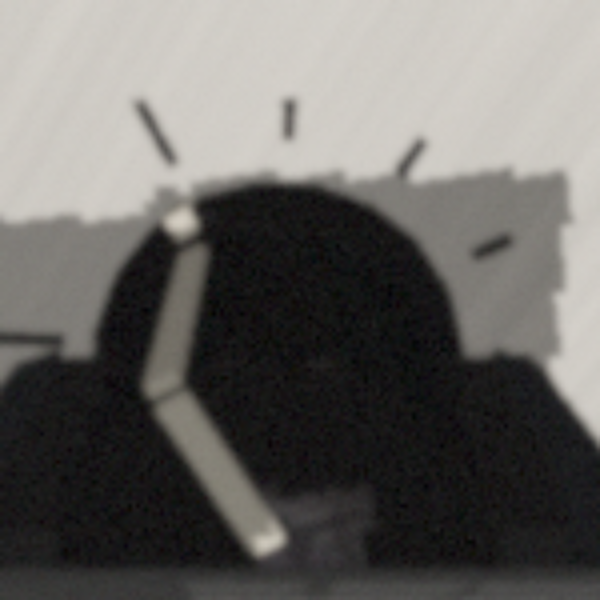

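Request:
carry_out(
  moves=[
    [0,-0.5,0,0,0,0,0],
    [0,-0.5,0,0,0,0,0],
    [0,-0.2,0,0,0,0,0],
    [0,0,0,0,0,0,0],
    [0,0,0,0,0,0,0],
  ],
)

```text
time: 7.67
ee_pos: [0.4752, -0.0392, 0.1804]
ee_rot: [0.826, -0.54, -0.11, -0.116]
force: [-1.8, 0.3, 5.5]
gripper_width: 0.565
```

```bash
python3 st.py 0 65 42 60
```

```text
t 7.67 q [ 0.93  0.59 -0.84  2.2  -0.15  0.3   1.93] F [-1.8  0.3  5.5] M [ 0.38  0.49 -0.72] w 0.565
TCP [ 0.4752 -0.0392  0.1804] grasp pt u,y,n mm [ 0.2 64.5 41.9]
tool axes in (u,y,n): x [ 0.617 -0.787 -0.002] y [-0.002  0.001 -1.   ] z [ 0.787  0.617 -0.001]
plan TCP [ 0.4746 -0.0391  0.1803] rotvec/5deg [ 0.01  1.62 -0.03] shift (tool axes now)/25mm [-0.02 -0.    0.  ] (target axes) [-0.02 -0.    0.  ]
```

Request:
carry_out(
  moves=[
    [0,0.8,0,0,0,0,0],
    [0,0.8,0,0,0,0,0],
    [0,0,0,0,0,0,0],
    [0,0,0,0,0,0,0],
    [0,0.8,0,0,0,0,0],
    [0,0.8,0,0,0,0,0],
    [0,0.8,0,0,0,0,0],
    [0,0.8,0,0,0,0,0],
    [0,0.8,0,0,0,0,0],
    [0,0.8,0,0,0,0,0],
    [0,0.8,0,0,0,0,0],
    [0,0,0,0,0,0,0],
  ],
)

```text
time: 8.67
ee_pos: [0.4751, -0.0395, 0.1802]
ee_rot: [0.82, -0.479, 0.15, -0.277]
force: [-2.7, -3.4, 5.7]
gripper_width: 0.561
```

Request:
carry_out(
  moves=[
    [0,0.8,0,0,0,0,0],
    [0,0.8,0,0,0,0,0],
    [0,0.8,0,0,0,0,0],
    [0,0.8,0,0,0,0,0],
    [0,0.8,0,0,0,0,0],
    [0,0.8,0,0,0,0,0],
    [0,0.8,0,0,0,0,0],
    [0,0.8,0,0,0,0,0],
    [0,0,0,0,0,0,0],
    [0,0,0,0,0,0,0],
  ],
)

```text
time: 9.5
ee_pos: [0.4748, -0.0398, 0.18]
ee_rot: [0.747, -0.385, 0.369, -0.397]
force: [-2.9, -4.9, 5.1]
gripper_width: 0.561
```

```bash
cat > w.py <<'E'
from h import *
from station import optics
import sys
p=optics.camera("wrist"); b=p["image"][140:290,165:355]
cv2.imwrite(f"pics/{sys.argv[1]}.png",cv2.resize(b,None,fx=4,fy=4))
E
python3 st.py 0 65 42 120; python3 w.py g
```

```text
t 9.5 q [ 0.74  0.5  -0.6   2.21 -0.62  0.34  1.19] F [-2.9 -4.9  5.1] M [-0.38 -0.04 -0.13] w 0.561
TCP [ 0.4748 -0.0398  0.18  ] grasp pt u,y,n mm [-0.7 64.5 41.9]
tool axes in (u,y,n): x [-0.493 -0.87   0.001] y [-0.004  0.001 -1.   ] z [ 0.87  -0.493 -0.004]
plan TCP [ 0.4746 -0.0391  0.1803] rotvec/5deg [0.04 0.1  0.01] shift (tool axes now)/25mm [-0.03 -0.    0.01] (target axes) [-0.03 -0.    0.01]
```

View pics/g.png

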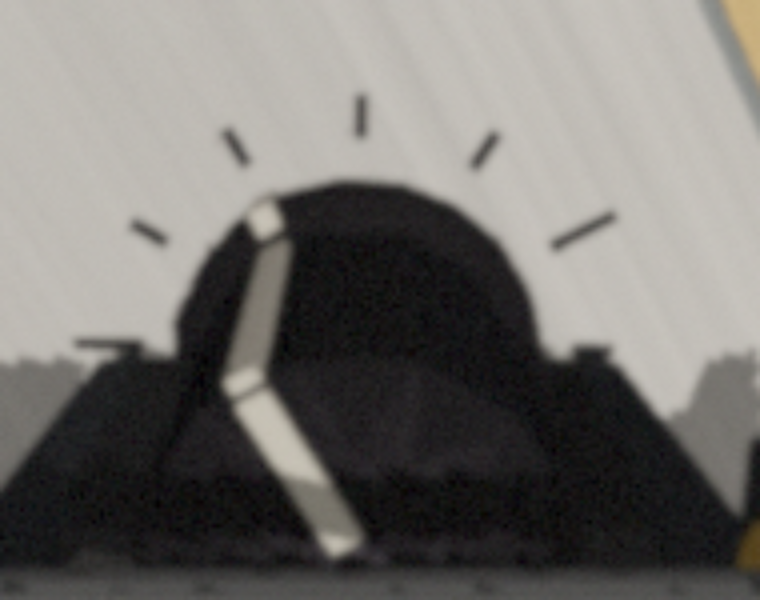

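The pointer sits on the third mark, counting from the long zero mark at the left (110,345), so the dial is on click 2. Next I release, swing back 60° and regrasp.

Request:
carry_out(
  moves=[
    [0,0.1,0,0,0,0,0.8],
    [0,0,0,0,0,0,0.8],
    [0,0,0,0,0,0,0.8],
    [0,0,0,0,0,0,0.8],
  ],
)

```text
time: 9.88
ee_pos: [0.4748, -0.0387, 0.18]
ee_rot: [0.746, -0.382, 0.373, -0.398]
force: [0.4, -1.1, -0.2]
gripper_width: 0.798
```

Request:
carry_out(
  moves=[
    [0,-1,0,0,0,0,0.8],
    [0,-1,0,0,0,0,0.8],
    [0,-1,0,0,0,0,0.8],
    [0,-1,0,0,0,0,0.8],
    [0,-1,0,0,0,0,0.8],
    [0,-1,0,0,0,0,0.8],
    [0,-1,0,0,0,0,0.8],
    [0,-1,0,0,0,0,0.8],
    [0,-1,0,0,0,0,0.8],
    [0,-1,0,0,0,0,0.8],
    [0,-1,0,0,0,0,0.8],
    [0,-1,0,0,0,0,0.8],
  ],
)

```text
time: 10.88
ee_pos: [0.4748, -0.0389, 0.18]
ee_rot: [0.832, -0.531, -0.052, -0.153]
force: [0.4, 0.5, -0.2]
gripper_width: 0.798
```

Request:
carry_out(
  moves=[
    [0,0,0,0,0,0,0.8],
    [0,0,0,0,0,0,0.8],
  ],
)

```text
time: 11.05
ee_pos: [0.4748, -0.039, 0.18]
ee_rot: [0.832, -0.53, -0.049, -0.155]
force: [-0.6, 0.5, -1.0]
gripper_width: 0.799
```

```bash
python3 st.py 0 65 42 60; python3 w.py hh
```

```text
t 11.05 q [ 0.91  0.57 -0.81  2.2  -0.22  0.3   1.85] F [-0.6  0.5 -1. ] M [-0.29  0.18 -0.01] w 0.799
TCP [ 0.4748 -0.039   0.18  ] grasp pt u,y,n mm [-0.1 65.  41.6]
tool axes in (u,y,n): x [ 0.495 -0.869 -0.003] y [-0.003  0.002 -1.   ] z [ 0.869  0.495 -0.001]
plan TCP [ 0.4746 -0.0391  0.1803] rotvec/5deg [ 0.01 -0.06 -0.04] shift (tool axes now)/25mm [-0.   -0.02  0.  ] (target axes) [-0.   -0.02  0.  ]
```

View pics/hh.png

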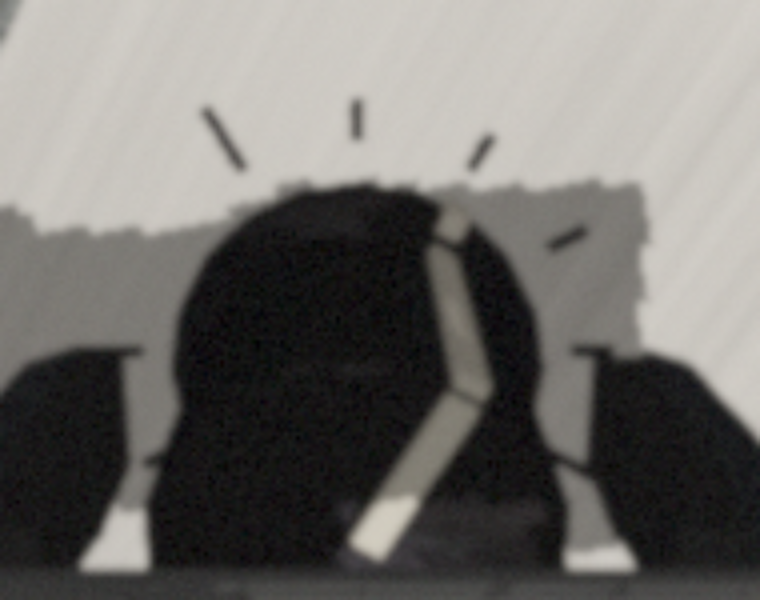

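The dial stayed on click 2: the long zero mark is at (222,140) and the pointer is two marks to its right, at (455,215). Regrasp and turn 60°.

Request:
carry_out(
  moves=[
    [0,0,0,0,0,0,0],
    [0,0,0,0,0,0,0],
    [0,0,0,0,0,0,0],
    [0,0,0,0,0,0,0],
    [0,0,0,0,0,0,0],
  ],
)

```text
time: 11.52
ee_pos: [0.4748, -0.0391, 0.18]
ee_rot: [0.832, -0.53, -0.049, -0.154]
force: [0.4, -0.5, -0.6]
gripper_width: 0.559
```

Request:
carry_out(
  moves=[
    [0,1,0,0,0,0,0],
    [0,1,0,0,0,0,0],
    [0,1,0,0,0,0,0],
    [0,1,0,0,0,0,0],
    [0,1,0,0,0,0,0],
    [0,1,0,0,0,0,0],
    [0,1,0,0,0,0,0],
    [0,1,0,0,0,0,0],
    [0,1,0,0,0,0,0],
    [0,1,0,0,0,0,0],
    [0,1,0,0,0,0,0],
    [0,1,0,0,0,0,0],
  ],
)

```text
time: 12.52
ee_pos: [0.4747, -0.0393, 0.1799]
ee_rot: [0.744, -0.381, 0.375, -0.4]
force: [-0.8, -0.8, -1.6]
gripper_width: 0.563
```

Request:
carry_out(
  moves=[
    [0,0,0,0,0,0,0],
    [0,0,0,0,0,0,0],
  ],
)

```text
time: 12.68
ee_pos: [0.4747, -0.0393, 0.1799]
ee_rot: [0.746, -0.383, 0.372, -0.399]
force: [-1.0, -1.1, -1.6]
gripper_width: 0.567
```

```bash
python3 st.py 0 65 42 120; python3 w.py i
```

```text
t 12.68 q [ 0.74  0.5  -0.59  2.21 -0.62  0.34  1.18] F [-1.  -1.1 -1.6] M [-0.51 -0.06 -0.12] w 0.567
TCP [ 0.4747 -0.0393  0.1799] grasp pt u,y,n mm [-0.5 64.9 41.6]
tool axes in (u,y,n): x [-0.501 -0.865  0.   ] y [-0.004  0.002 -1.   ] z [ 0.865 -0.501 -0.004]
plan TCP [ 0.4746 -0.0391  0.1803] rotvec/5deg [ 0.04 -0.01  0.01] shift (tool axes now)/25mm [-0.01 -0.01  0.01] (target axes) [-0.01 -0.01  0.01]
```

View pics/i.png

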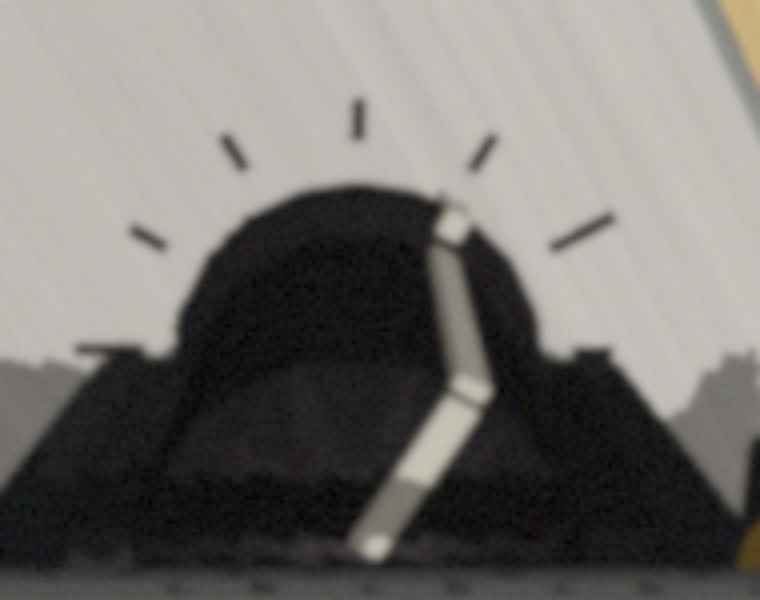

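Now on click 4, at (450,220), with the long fifth mark next at (585,230). One more click.

Request:
carry_out(
  moves=[
    [0,0,0,0,0,0,0.8],
    [0,0,0,0,0,0,0.8],
    [0,0,0,0,0,0,0.8],
    [0,0,0,0,0,0,0.8],
    [0,-1,0,0,0,0,0.8],
    [0,-1,0,0,0,0,0.8],
    [0,-1,0,0,0,0,0.8],
    [0,-1,0,0,0,0,0.8],
    [0,-1,0,0,0,0,0.8],
    [0,-1,0,0,0,0,0.8],
    [0,0,0,0,0,0,0.8],
    [0,0,0,0,0,0,0.8],
  ],
)

```text
time: 13.73
ee_pos: [0.4749, -0.039, 0.1801]
ee_rot: [0.816, -0.472, 0.169, -0.287]
force: [0.7, -0.1, 0.1]
gripper_width: 0.799
```

Request:
carry_out(
  moves=[
    [0,0,0,0,0,0,0],
    [0,0,0,0,0,0,0],
    [0,0,0,0,0,0,0],
    [0,0,0,0,0,0,0],
    [0,0,0,0,0,0,0],
    [0,1,0,0,0,0,0],
    [0,1,0,0,0,0,0],
    [0,1,0,0,0,0,0],
    [0,1,0,0,0,0,0],
    [0,1,0,0,0,0,0],
    [0,1,0,0,0,0,0],
    [0,0,0,0,0,0,0],
  ],
)

```text
time: 14.73
ee_pos: [0.4746, -0.0392, 0.1799]
ee_rot: [0.744, -0.382, 0.375, -0.4]
force: [-2.1, -1.1, -0.2]
gripper_width: 0.565
```

Request:
carry_out(
  moves=[
    [0,0,0,0,0,0,0],
    [0,0,0,0,0,0,0.8],
    [0,0,0,0,0,0,0.8],
    [0,0,0,0,0,0,0.8],
    [0,0,0,0,0,0,0.8],
    [0,0,0,0,0,0,0.8],
  ],
)

```text
time: 15.23
ee_pos: [0.4749, -0.039, 0.1801]
ee_rot: [0.745, -0.382, 0.373, -0.399]
force: [0.2, 0.5, 0.2]
gripper_width: 0.799
```

```bash
python3 st.py 0 65 42 120; python3 w.py j
```

```text
t 15.23 q [ 0.74  0.5  -0.59  2.21 -0.63  0.34  1.18] F [0.2 0.5 0.2] M [-0.38  0.22 -0.03] w 0.799
TCP [ 0.4749 -0.039   0.1801] grasp pt u,y,n mm [-0.  64.9 41.6]
tool axes in (u,y,n): x [-0.502 -0.865 -0.   ] y [-0.003  0.002 -1.   ] z [ 0.865 -0.502 -0.003]
plan TCP [ 0.4746 -0.0391  0.1803] rotvec/5deg [ 0.04 -0.03 -0.  ] shift (tool axes now)/25mm [-0.   -0.01 -0.01] (target axes) [-0.   -0.01 -0.01]
```

View pics/j.png

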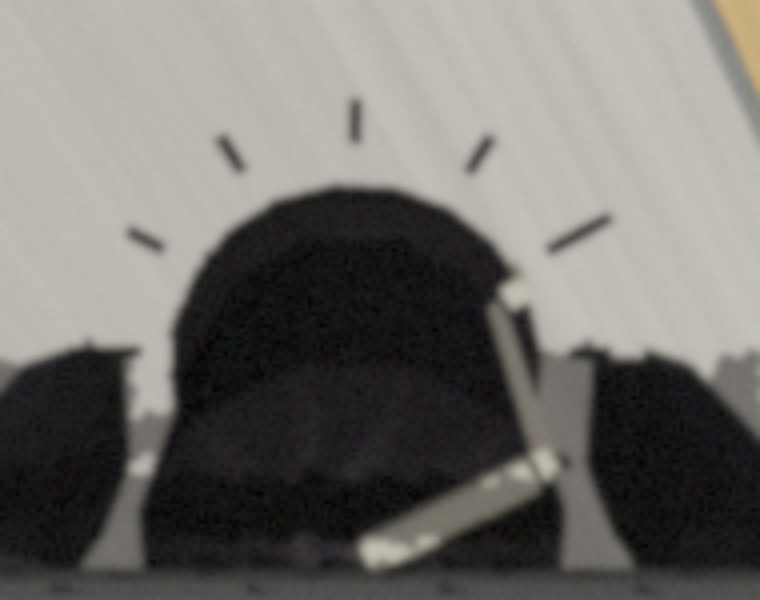

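Request:
carry_out(
  moves=[
    [0,0,0,0,-0.6,0,0.8],
    [0,0,0,0,-0.6,0,0.8],
    [0,0,0,0,-0.8,0,0.8],
    [0,0,0,0,-0.8,0,0.8],
    [0,0,0,0,-0.8,0,0.8],
    [0,0,0,0,-0.8,0,0.8],
    [0,0,0,0,0,0,0.8],
  ],
)

```text
time: 15.87
ee_pos: [0.4413, -0.0838, 0.2778]
ee_rot: [0.745, -0.382, 0.372, -0.401]
force: [0.7, -0.9, 0.1]
gripper_width: 0.801
```

```bash
python3 st.py 0 65 142 120; python3 ptr.py k wrist
```

```text
t 15.87 q [ 0.87  0.26 -0.56  2.18 -0.61  0.64  1.17] F [ 0.7 -0.9  0.1] M [-0.38  0.14 -0.04] w 0.801
TCP [ 0.4413 -0.0838  0.2778] grasp pt u,y,n mm [  0.3  62.9 154.3]
tool axes in (u,y,n): x [-0.502 -0.865  0.005] y [-0.003 -0.003 -1.   ] z [ 0.865 -0.502 -0.001]
plan TCP [ 0.4434 -0.0781  0.2669] rotvec/5deg [ 0.01 -0.03  0.05] shift (tool axes now)/25mm [-0.06  0.49 -0.05] (target axes) [-0.06  0.49 -0.06]
```

View pics/k_wrist.png

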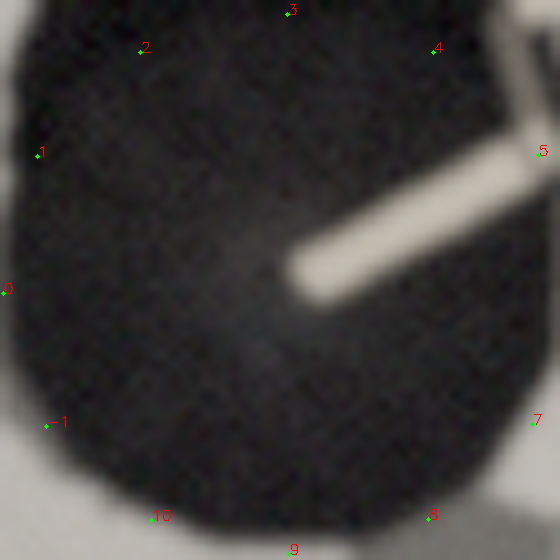

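Request:
carry_out(
  moves=[
    [0,-1,0,0,0,0,0],
    [0,-1,0,0,0,0,0],
    [0,-1,0,0,0,0,0],
    [0,-1,0,0,0,0,0],
    [0,-1,0,0,0,0,0],
    [0,-1,0,0,0,0,0],
    [0,0,0,0.8,0,0,0],
    [0,0,0,0.8,0,0,0],
    [0,0,0,0.7,0,0,0],
    [0,0,0,0,0,0,0],
    [0,0,0,0,0,0,0],
  ],
)

```text
time: 16.83
ee_pos: [0.4857, -0.1172, 0.2743]
ee_rot: [0.817, -0.472, 0.168, -0.286]
force: [-0.4, 0.9, -0.6]
gripper_width: 0.007
```

```bash
python3 st.py 0 5 80 90; python3 - <<'E'
from h import *
from station import optics
p=optics.camera("wrist"); cv2.imwrite("pics/l_w.png",p["image"])
E
```

```text
t 16.83 q [ 0.91  0.37 -0.61  2.05 -0.47  0.66  1.6 ] F [-0.4  0.9 -0.6] M [-0.34  0.18  0.03] w 0.007
TCP [ 0.4857 -0.1172  0.2743] grasp pt u,y,n mm [1.000e-01 7.800e+00 1.504e+02]
tool axes in (u,y,n): x [-0.003 -1.    -0.004] y [-0.002  0.004 -1.   ] z [ 1.    -0.003 -0.002]
plan TCP [ 0.5096 -0.0914  0.2133] rotvec/5deg [ 0.03 -0.04 -0.04] shift (tool axes now)/25mm [ 0.12  2.82 -0.  ] (target axes) [ 0.1   2.82 -0.01]
```

View pics/l_w.png

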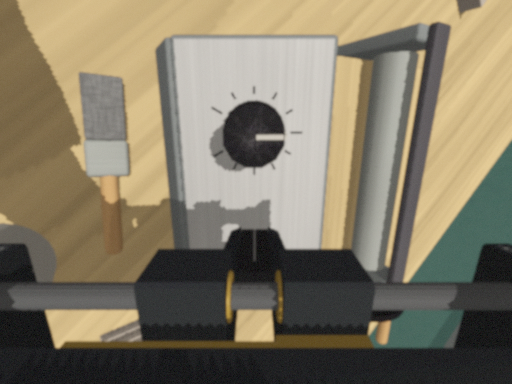

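The pointer is on 12 o'clock (up the slope, right in the image) and the fingers are closed over the gap. Descending beside the lever.

Request:
carry_out(
  moves=[
    [0,0,0,0,0.7,0,0],
    [0,0,0,0,0.7,0,0],
    [0,0,0,0,0.7,0,0],
    [0,0,0,0,0.7,0,0],
    [0,0,0,0,0,0,0],
    [0,0,0,0,0,0,0],
  ],
)

```text
time: 17.38
ee_pos: [0.5061, -0.0893, 0.2141]
ee_rot: [0.817, -0.472, 0.168, -0.285]
force: [0.3, -0.6, -0.4]
gripper_width: 0.004
```

```bash
python3 st.py 0 -40 80 90; python3 - <<'E'
from h import *
from station import optics
a=[cv2.resize(optics.camera("side")["image"][140:320,190:440],(400,288)),cv2.resize(optics.camera("scene")["image"][80:260,180:340],(400,450))[:288]]
cv2.imwrite("pics/m.png",np.hstack(a))
E
```

```text
t 17.38 q [ 0.82  0.5  -0.6   2.08 -0.45  0.5   1.58] F [ 0.3 -0.6 -0.4] M [-0.38  0.21  0.02] w 0.004
TCP [ 0.5061 -0.0893  0.2141] grasp pt u,y,n mm [-0.2  9.2 81. ]
tool axes in (u,y,n): x [-0.003 -1.    -0.005] y [-0.003  0.005 -1.   ] z [ 1.    -0.003 -0.003]
plan TCP [ 0.5447 -0.1195  0.2133] rotvec/5deg [ 0.04 -0.03 -0.06] shift (tool axes now)/25mm [1.96 0.03 0.01] (target axes) [1.96 0.04 0.  ]
```

View pics/m.png

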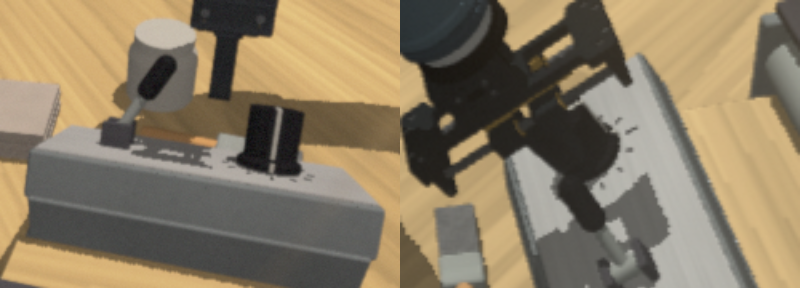

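Request:
carry_out(
  moves=[
    [0,0,0,0.4,0,0,0],
    [0,0,0,0.4,0,0,0],
    [0,0,0,0.4,0,0,0],
    [0,0,0,0.4,0,0,0],
    [0,0,0,0.4,0,0,0],
    [0,0,0,0.4,0,0,0],
    [0,0,0,0.4,0,0,0],
    [0,0,0,0.4,0,0,0],
    [0,0,0,0,0,0,0],
  ],
)

```text
time: 18.23
ee_pos: [0.5714, -0.1423, 0.2143]
ee_rot: [0.816, -0.472, 0.167, -0.288]
force: [-0.4, 0.3, -0.7]
gripper_width: 0.005
```

```bash
python3 st.py 0 -90 80 90
```

```text
t 18.23 q [ 0.78  0.59 -0.52  1.88 -0.38  0.6   1.55] F [-0.4  0.3 -0.7] M [-0.37  0.16  0.03] w 0.005
TCP [ 0.5714 -0.1423  0.2143] grasp pt u,y,n mm [ -0.6 -75.1  81.5]
tool axes in (u,y,n): x [-0.004 -1.     0.001] y [-0.003 -0.001 -1.   ] z [ 1.    -0.004 -0.003]
plan TCP [ 0.5838 -0.1507  0.2133] rotvec/5deg [ 0.03 -0.04  0.01] shift (tool axes now)/25mm [0.6  0.06 0.02] (target axes) [0.6  0.06 0.02]
```

```bash
cat > v.py <<'E'
from h import *
from station import optics
import sys
a=[cv2.resize(optics.camera("side")["image"][140:320,190:440],(400,288)),cv2.resize(optics.camera("scene")["image"][80:260,180:340],(400,450))[:288]]
cv2.imwrite(f"pics/{sys.argv[1]}.png",np.hstack(a))
E
python3 v.py n
```

```text
(no output)
```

View pics/n.png

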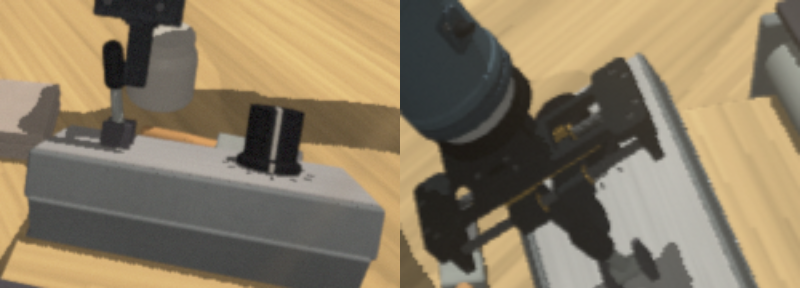

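The lever has moved to about upright. Keep pushing.

Request:
carry_out(
  moves=[
    [0,0,0,0.3,0,0,0],
    [0,0,0,0.3,0,0,0],
    [0,0,0,0.2,0,0,0],
    [0,0,0,0,0,0,0],
    [0,0,0,0,0,0,0],
  ],
)

```text
time: 18.75
ee_pos: [0.5841, -0.152, 0.2138]
ee_rot: [0.817, -0.472, 0.169, -0.284]
force: [-6.6, 4.1, 4.1]
gripper_width: 0.001
```

```bash
python3 st.py 0 -90 80 90; python3 v.py o
```

```text
t 18.75 q [ 0.77  0.61 -0.5   1.83 -0.37  0.63  1.55] F [-6.6  4.1  4.1] M [0.55 1.24 0.76] w 0.001
TCP [ 0.5841 -0.152   0.2138] grasp pt u,y,n mm [ -0.5 -90.7  80.8]
tool axes in (u,y,n): x [-0.003 -1.    -0.007] y [-0.003  0.007 -1.   ] z [ 1.    -0.003 -0.003]
plan TCP [ 0.5838 -0.1507  0.2133] rotvec/5deg [ 0.04 -0.03 -0.08] shift (tool axes now)/25mm [-0.04  0.03  0.02] (target axes) [-0.04  0.03  0.02]
```

View pics/o.png

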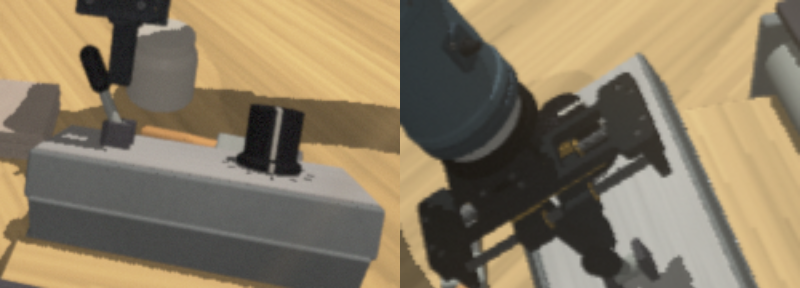

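Request:
carry_out(
  moves=[
    [0,0,0,0.1,0,0,0],
    [0,0,0,0.1,0,0,0],
    [0,0,0,0,0,0,0],
    [0,0,0,0,0,0,0],
  ],
)

```text
time: 19.18
ee_pos: [0.5851, -0.1524, 0.2133]
ee_rot: [0.818, -0.472, 0.171, -0.28]
force: [-19.1, 6.8, 10.5]
gripper_width: 0.003
```

```bash
python3 st.py
```

```text
t 19.18 q [ 0.77  0.62 -0.5   1.83 -0.37  0.64  1.55] F [-19.1   6.8  10.5] M [1.85 2.79 1.96] w 0.003
TCP [ 0.5851 -0.1524  0.2133] grasp pt u,y,n mm [ -0.6 -91.3  80.2]
tool axes in (u,y,n): x [-0.002 -1.    -0.016] y [-0.004  0.016 -1.   ] z [ 1.    -0.002 -0.004]
```

Force rises to 23 N with under 1 mm of travel, so it is at the stop. Backing off towards the dial a little, then out.

Request:
carry_out(
  moves=[
    [0,0,0,-0.4,0,0,0],
    [0,0,0,-0.4,0,0,0],
    [0,0,0,-0.4,-0.4,0,0],
    [0,0,0,0,-0.8,0,0],
    [0,0,0,0,-0.8,0,0],
    [0,0,0,0,-0.8,0,0],
    [0,0,0,0,-0.8,0,0],
    [0,0,0,0,-0.8,0,0],
    [0,0,0,0,-0.8,0,0],
    [0,0,0,0,0,0,0],
    [0,0,0,0,0,0,0],
  ],
)

```text
time: 20.1
ee_pos: [0.5261, -0.1894, 0.3279]
ee_rot: [0.816, -0.473, 0.167, -0.288]
force: [0.8, 0.3, -0.1]
gripper_width: 0.007
```

```bash
python3 st.py; python3 v.py p; python3 - <<'E'
from h import *
from station import optics
from scipy.optimize import minimize_scalar
v=np.load("m.npy");R=Rz(v[2]);T=np.array([v[0],v[1],0])
p=optics.camera("side")
for o in optics.outline_of(p,"lock_grip")[:1]:
    ys,xs=np.nonzero(o["mask"]); c=np.array([xs.mean(),ys.mean()]); print(o["score"],c,o["rect"])
for a in (0,.6,.8,.9,1.0):
    th=np.radians(29)-a*1.0
    print(a,proj(p,np.array([R@face(0,-.085+L*np.sin(th),.014+L*np.cos(th))+T for L in (.067,.093)])).round(1).tolist())
cv2.imwrite("pics/p_w.png",optics.camera("wrist")["image"])
E
```

```text
t 20.1 q [ 0.92  0.4  -0.53  1.84 -0.41  0.87  1.58] F [ 0.8  0.3 -0.1] M [-0.32  0.14 -0.01] w 0.007
TCP [ 0.5261 -0.1894  0.3279] grasp pt u,y,n mm [-1.000e-01 -6.920e+01  2.124e+02]
tool axes in (u,y,n): x [-0.003 -1.     0.002] y [-0.003 -0.002 -1.   ] z [ 1.    -0.003 -0.003]
0.88 [251.88117002 189.49908592] [241.1, 169.8, 267.2, 214.4]
0 [[288.2, 190.3], [298.0, 177.3]]
0.6 [[265.0, 182.0], [265.6, 165.9]]
0.8 [[256.8, 182.5], [254.2, 166.6]]
0.9 [[252.8, 183.3], [248.7, 167.8]]
1.0 [[249.0, 184.6], [243.4, 169.6]]
```

View pics/p.png

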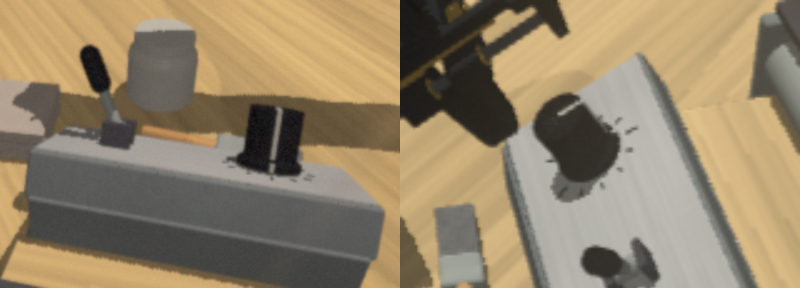

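View pics/p_w.png

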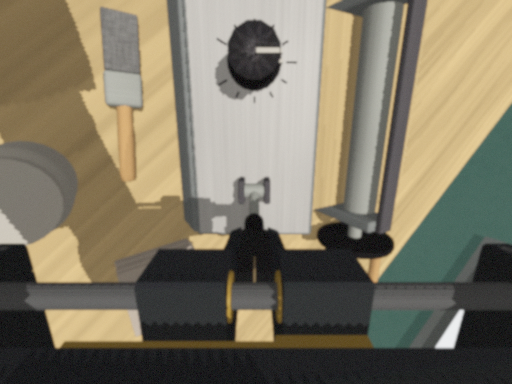

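The lever grip's centre is at side pixel (249,184), which matches the prediction for 1.0 rad (249.0,184.6). The pointer is on 12 o'clock and the bystanders are in place. Handing in.

```bash
python3 -c "
from station import order
print(order.finish_job())"
```

```text
the job is handed in; nothing more can be done
None
```

I set the dial on its fifth click from the stop, swung the lock lever to its end stop away from the dial, and handed the job in at about 20 s of the 72 s allowed.

- **Dial:** I turned it anticlockwise from its second click until the wrist moment jumped by about 1.2 N m, which marked the stop. I then turned it clockwise five clicks over three grips, checking the pointer against the marks as I went. The last wrist picture shows it at 12 o'clock, which is click five.
- **Lock lever:** I pushed it over with closed fingers until the force rose to 23 N with under 1 mm of travel. After letting go, the grip sits where 1.0 rad predicts in the side picture, by my own reading.
- **One disagreement:** the network's mask of the whole lever centred about 3 px to the right and 5 px lower. It includes the shaft as well as the grip, so I put more weight on my own reading.
- **At hand-in:** the fingers were about 19 cm out from the console face and felt no contact force. The tub, tiles and brush showed no movement in the pictures, though I did not measure them again.

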